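# Draw a specimen carrier out from under the stage lip and store it

## Task

Slide the aluminium specimen carrier forward along the microscope stage until it is out from under the overhanging lip, then lift it off and lay it in the storage tray, lengthwise and flat along the middle of the two rest strips, mounts upward. Be gentle: do not press hard on the stage, do not let the carrier drop, and leave the torch, handset and jar where they are. Finish with the carrier released and at rest.

Things in the scene. Friction and masses are not known exactly. Their poses are not given: they have to be found in the camera images.
- carrier: Loose aluminium plate, 150 long (x) x 60 wide (y) x 10 thick, about 0.24 kg. Origin: centre of its underside; z up through the top face, which has two dark flush round mounts in its front (-x) half. It starts on the deck, front end within 5 mm of the deck's front edge, rear 22 to 30 mm under the lip; its sides cannot be gripped until it is slid forward (its -x). Only light friction holds it.
- carrier_recess (a point): Centre of the floor of the carrier's finger recess, a square grey-floored pocket open at the top: 40 (x) x 40 (y) x 5 deep, upright walls, floor 5 mm above the carrier's underside, spanning carrier x = 0 to +40 mm. Axes as the carrier's. Shut fingertips let down into it can pull the carrier by the recess's front wall.
- carrier_nose (a point): Middle of the carrier's front end face (carrier x = -75 mm, 5 mm above its underside). Axes as the carrier's.
- stage: Fixed dark microscope stage unit. Origin on the bench under its centre, x from its open front to its rear. Flat deck 100 wide (y), x = -78 to +85 mm, top 55 mm above the bench. Side rails at y = 32 to 44 mm on either side stand 12 mm above the deck, 2 mm clear of the carrier. The carrier slides out to -x and tips off when its origin passes x = -78 mm. A screw knob sticks out to y = +70 mm at x = +25 mm.
- stage_lip (a point): Middle of the lip's front lower edge (stage x = +45 mm, 68 mm above the bench). The lip bridges the rails from here to x = +85 mm, underside 13 mm and top 19 mm above the deck (3 mm above the carrier). A rear stop is at stage x = +77 mm. The carrier is clear of the lip once its origin is at stage x below -30 mm. Axes as the stage's.
- stage_front (a point): Middle of the deck's front top edge (stage x = -78 mm, 55 mm above the bench). In front of it the bench is free; under the deck, nothing within 25 mm behind this edge except the 10 mm thick deck. Axes as the stage's.
- tray: Fixed grey open tray, 220 (x) x 170 (y) x 20 high, wall and floor 5 thick; origin under its centre on the bench. Two white rest strips inside run its whole length along x, each 8 wide, centred at y = +22 and -22 mm, tops 20 mm above the bench (level with the rim). The carrier is to lie on both strips, its length along the tray's x (either end first), its middle near the tray's middle.
- torch: Loose upright black torch, 36 diameter, 95 high; origin at the centre of its foot. A bystander.
- handset: Loose black remote handset lying flat, 100 (x) x 44 (y) x 18; origin at the centre of its underside. A bystander.
- jar: Loose small amber jar with a lid, 52 diameter, 50 high; origin at the centre of its foot. A bystander.
Things that resemble listed ones, but are neither listed nor needed, are in the scene too. Several things have the shape of the carrier; the one meant has the colours described above.

How it is judged:
By the outcome, as a careful person would: the job done as asked, in the order asked, and still so for the second after the job is handed in, with the robot touching nothing.
It also fails if it takes over 58 s, if anything falls off the work surface, if the arm or the gripper's body presses on something with over 40 N, if the wrist force passes 120 N, or if a joint passes its speed limit or range.

## Robot

A 7-joint arm with a two-finger parallel gripper is mounted at the origin on the work surface. World frame = base frame: x ahead of the robot, y to its left, z up, the work surface at z = 0. Lengths are in m, angles in rad, forces in N, time in s.
With the tool pointing down it reaches from about 0.425 to 0.875 m from the base axis. Payload 9.9 kg.
Tool frame: the origin (TCP) lies at the very end of the fingers, on their centre line; the grasp point (between the pads) lies 19 mm behind it; z points along the fingers, x is the direction in which the jaws open and shut, and the axes are right-handed (so a half turn about z gives the same grasp; the last joint's range is limited). The gripper opens to 85 mm and grips with 20 to 120 N. Pads are 22 mm wide; open, the fingers measure 114 mm over their backs; the gripper's body (76 mm by 85 mm) begins 54 mm behind the grasp point. The pads swing forward as they close: fully open they stand 13 mm farther back than shut.
Start: joints at [-0.084, 0.576, 0.025, 1.437, -0.015, 1.129, -0.057], TCP at [0.675, 0, 0.231] pointing down, gripper open.
Joint ranges: [-2.76, 2.76], [-0.34, 2.15], [-1.52, 1.57], [0.19, 2.46], [-1.09, 4.23], [0.17, 1.99], [-2.82, 2.82]. Speed limits (rad/s): [2.22, 2.22, 3.01, 3.01, 3.14, 3.14, 3.14].

## Interface

Orientations are given as a rotation vector (axis times angle).
In Python, from station import r gives the robot as it stands. The module is installed in compiled form; this text tells all that it offers.
- The arm moves only by the tool play_rows, never from a script. Its argument "plan" is text: rows parted by semicolons, each of 5 numbers parted by spaces: the shift along the tool's x, y, z in m, then the turn about the tool's z in degrees, then the closure, from 0 (fully open) to 1 (shut). In form: x y z spin gripper; .... A call has 1 to 5 rows; each row is the pose to reach, as a shift and turn from the pose measured when the call began, along the tool's axes at that moment; what a row does not reach only later rows make up. A row lasts 1/12 s, in which the tool goes at most 41.7 mm and 7.16 degrees, less where a joint would pass 70% of its speed; a pose out of reach is approached as far as the arm can. A call with a gripper value outside its range is refused whole. The fingers move at their own pace and stop on an object; the grip force is fixed at half the most. Time passes only in rows, so rows that repeat a pose let the fingers close. It gives the time, the measured TCP pose, the force and the opening at its end, in the units of the state.
- r.observe(): the state, without advancing time (a new reading comes with each control period).
- r.snapshot(name): name is "scene" or "side" or "wrist"; returns a dict with "color" (384x512x3 uint8, blue, green, red), "fx", "fy", "cx", "cy" (pixels), "rvec" (rotation vector, rad) and "tvec" (3), from world to camera coordinates, as OpenCV has them; the wrist camera has in their place "hand_eye" (4x4, takes a point from camera to tool coordinates, whose origin is the TCP and whose axes are the tool frame's). Camera axes: x right, y down, z forward; pixel columns grow to the right and rows downward; lengths in m; the calibration is good to about 2 mm. The wrist camera is an equidistant fisheye: a pixel r from the principal point sees the ray r / f radians off the axis. A picture is of the moment at which its call begins: read the wrist's pose just before it. There is no depth.
- r.finish_job(): hands the job in, once; it reports no verdict.
The state is a dict: "time_s": time; "qpos": joint angles; "qd": joint speeds; "effort": joint torques, N m; "position": TCP position; "eef_rot": TCP orientation; "ft_force": force on the tool from outside, world axes, zero at the start; "moment": the same for the moment, N m; "gripper_width": opening from 0.0 (shut) to 1.0 (fully open).
Only numpy, scipy, OpenCV 4.12 (cv2) and the standard library are available. Lean on these libraries where they do the work, as an engineer would, in place of code of your own. Each camera call takes 0.05 s, during which the arm holds its last target.

## Working session

There is one attempt and no reset: what is moved stays moved. The work goes in short steps, Python scripts to look and compute and a tool call to move; the robot and the scene stay as the last step left them, time stands still between calls to the robot, and variables do not carry over. Pictures are saved under pics/ and viewed, and the job is handed in when it is done.

Besides the shell and the picture viewer there is one more tool, called as name(argument=value, ...) on one line, values as JSON. play_rows: Moves the arm, as the interface text tells. Its arguments: {"type":"object","properties":{"plan":{"type":"string"}},"required":["plan"]}

```bash
mkdir -p pics; ls; python3 - <<'E'
from station import r
import cv2,numpy as np
s=r.observe()
for k,v in s.items(): print(k,np.round(v,4))
for n in ["scene","side","wrist"]:
    d=r.snapshot(n); cv2.imwrite(f"pics/{n}0.png",d["color"])
    print(n,{k:np.round(v,4).tolist() for k,v in d.items() if k!="color"})
E
```

```text
pics
time_s 0.0
qpos [-0.0838  0.5765  0.0249  1.4379 -0.015   1.129  -0.0565]
qd [-0.0004  0.0001 -0.0003  0.0009  0.0014  0.0006 -0.0002]
effort [ 1.10000e-03 -7.65754e+01  2.25160e+00 -2.85966e+01  1.55000e-02
  1.25000e-02  1.00000e-04]
position [0.6745 0.     0.2304]
eef_rot [ 3.1415e+00  0.0000e+00 -2.7000e-03]
ft_force [-0.246  -0.0341 -0.3684]
moment [-0.0067  0.0072 -0.0017]
gripper_width 1.0015
scene {'fx': 355.3745, 'fy': 355.3745, 'cx': 253.9007, 'cy': 190.1436, 'rvec': [0.9734, 2.6707, -0.7937], 'tvec': [0.5091, -0.2447, 1.1858]}
side {'fx': 419.3989, 'fy': 419.3989, 'cx': 253.9057, 'cy': 201.32, 'rvec': [0.9806, -2.4671, 1.0439], 'tvec': [0.3717, 0.379, 0.6171]}
wrist {'fx': 297.3186, 'fy': 297.3186, 'cx': 258.2765, 'cy': 189.5752, 'hand_eye': [[1.0, 0.0, 0.0003, 0.0008], [-0.0001, 0.9658, 0.2594, -0.0666], [-0.0003, -0.2594, 0.9658, -0.1425], [0.0, 0.0, 0.0, 1.0]]}
```

View pics/scene0.png

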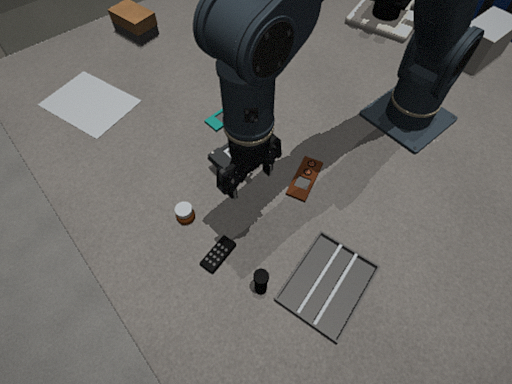

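View pics/side0.png

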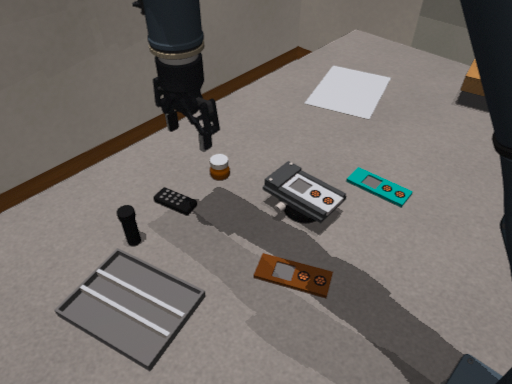

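View pics/wrist0.png

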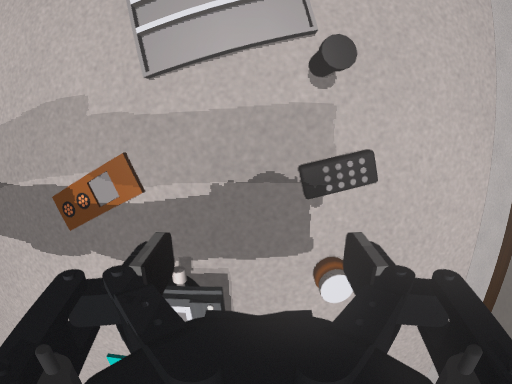

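```bash
python3 - <<'E'
import cv2
a=cv2.imread("pics/side0.png")
cv2.imwrite("pics/side0c.png",cv2.resize(a[150:235,250:360],None,fx=7,fy=7,interpolation=cv2.INTER_CUBIC))
cv2.imwrite("pics/side0t.png",cv2.resize(a[240:370,40:220],None,fx=4,fy=4,interpolation=cv2.INTER_CUBIC))
E
```

```text
(no output)
```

View pics/side0c.png

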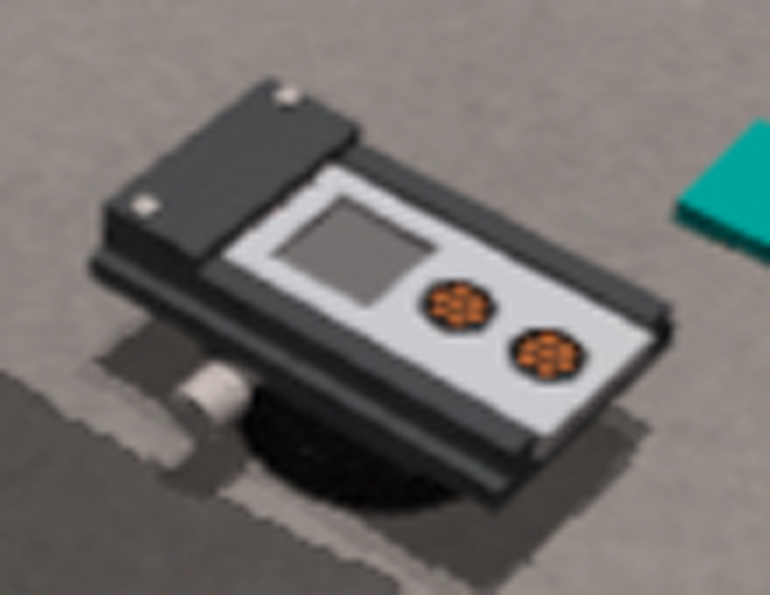

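View pics/side0t.png

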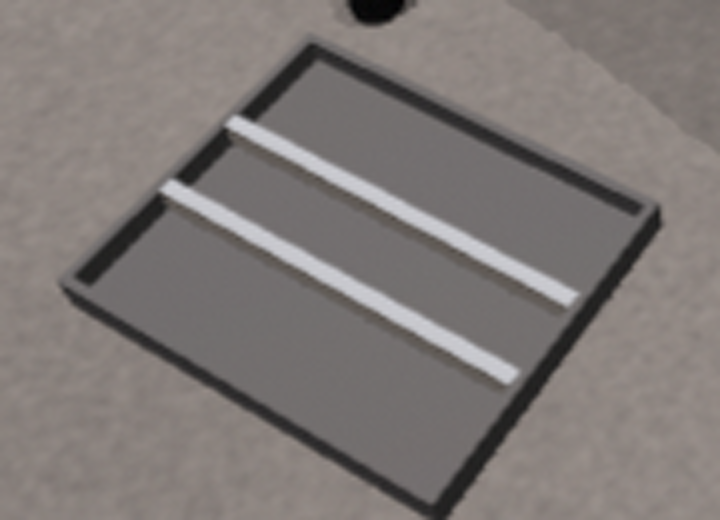

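```bash
cat > h.py <<'E'
import numpy as np,cv2
from scipy.spatial.transform import Rotation as R
def ray(d,px):
    K=np.array([[d["fx"],0,d["cx"]],[0,d["fy"],d["cy"]],[0,0,1]]);
    Rm=cv2.Rodrigues(np.array(d["rvec"],float))[0];t=np.array(d["tvec"],float)
    px=np.atleast_2d(np.array(px,float))
    v=np.c_[px,np.ones(len(px))]@np.linalg.inv(K).T
    return -Rm.T@t, v@Rm
def onz(d,px,z):
    o,v=ray(d,px); return o+v*((z-o[2])/v[:,2])[:,None]
def wrist_onz(d,s,px,z):
    px=np.atleast_2d(np.array(px,float)); u=(px-[d["cx"],d["cy"]])
    rr=np.hypot(*u.T); th=rr/d["fx"]
    v=np.c_[u/np.maximum(rr,1e-9)[:,None]*np.sin(th)[:,None],np.cos(th)]
    H=np.array(d["hand_eye"]); Rt=R.from_rotvec(s["eef_rot"]).as_matrix()
    o=Rt@H[:3,3]+s["position"]; v=v@H[:3,:3].T@Rt.T
    return o+v*((z-o[2])/v[:,2])[:,None]
E
python3 - <<'E'
from h import *
from station import r
d=r.snapshot("side")
c=lambda p:np.array(p)/7.+[250,150]-0.43
def ang(a,b): return np.degrees(np.arctan2(*(b-a)[1::-1]))
rec=onz(d,c([(342,197),(440,248),(372,305),(272,252)]),.065)
print("recess",rec.round(4),rec.mean(0).round(4), ang(rec[1],rec[0]),ang(rec[2],rec[3]),np.linalg.norm(np.diff(rec,axis=0),axis=1))
nose=onz(d,c([(655,335),(540,435)]),.065);print("nose",nose.round(4),nose.mean(0))
m=onz(d,c([(458,306),(547,354)]),.065);print("mounts",m.round(4),ang(m[1],m[0]))
lip=onz(d,c([(270,80),(360,130),(200,270),(105,207)]),.074);print("lip",lip.round(4),ang(lip[1],lip[0]))
deck=onz(d,c([(668,340),(495,505),(92,265)]),.055);print("deck",deck.round(4),ang(deck[1],deck[2]))
t=lambda p:np.array(p)/4.+[40,240]-.4
T=onz(d,t([(310,38),(660,208),(435,515),(62,285)]),.02);print("tray",T.round(4),T.mean(0),ang(T[1],T[0]),ang(T[2],T[3]))
S=onz(d,t([(232,123),(572,300),(168,187),(512,376)]),.02);print("strips",S.round(4),S.mean(0),ang(S[1],S[0]),ang(S[3],S[2]))
w=r.observe();dw=r.snapshot("wrist")
print(wrist_onz(dw,w,[(149,77),(316,31),(143,66)],.02))
# bystanders
print("torch",onz(d,[(127,211)],.095),"handset",onz(d,[(175,200)],.018),"jar",onz(d,[(220,161)],.05))
E
```

```text
recess [[ 0.5769 -0.2197  0.065 ]
 [ 0.5379 -0.2218  0.065 ]
 [ 0.5369 -0.1854  0.065 ]
 [ 0.5762 -0.1829  0.065 ]] [ 0.557  -0.2025  0.065 ] 3.1714040920503037 3.636187996068958 [0.0391046  0.03642368 0.03938801]
nose [[ 0.4636 -0.2357  0.065 ]
 [ 0.4636 -0.175   0.065 ]] [ 0.46360393 -0.20535728  0.065     ]
mounts [[ 0.5168 -0.2038  0.065 ]
 [ 0.4832 -0.2053  0.065 ]] 2.6127225498065543
lip [[ 0.627  -0.2417  0.074 ]
 [ 0.588  -0.2419  0.074 ]
 [ 0.5813 -0.1527  0.074 ]
 [ 0.6237 -0.1544  0.074 ]] 0.30298742670084405
deck [[ 0.4642 -0.2463  0.055 ]
 [ 0.4609 -0.1505  0.055 ]
 [ 0.6218 -0.1465  0.055 ]] 1.4439265541080635
tray [[0.7392 0.1748 0.02  ]
 [0.5283 0.1192 0.02  ]
 [0.4843 0.283  0.02  ]
 [0.6971 0.3358 0.02  ]] [0.61221236 0.22819271 0.02      ] 14.777099683062511 13.934631219330095
strips [[0.7208 0.2324 0.02  ]
 [0.5206 0.1798 0.02  ]
 [0.7099 0.2742 0.02  ]
 [0.5106 0.2221 0.02  ]] [0.61546142 0.22713838 0.02      ] 14.723545679513451 14.65934659498771
[[0.54190218 0.11407617 0.02      ]
 [0.74414535 0.16714095 0.02      ]
 [0.53378397 0.12886324 0.02      ]]
torch [[0.74462274 0.12791344 0.095     ]] handset [[ 0.76904476 -0.00310804  0.018     ]] jar [[ 0.76811809 -0.14975763  0.05      ]]
```

play_rows(plan="-0.024 0.04 0.0 -7 1; -0.047 0.08 0.0 -14 1; -0.07 0.12 0.02 -21 1; -0.094 0.16 0.03 -28 1; -0.1175 0.19 0.04 -35 1")

```text
time_s: 0.67
position: [0.5682, -0.1749, 0.1959]
eef_rot: [2.993, 0.954, -0.001]
ft_force: [0.7, -1.7, -0.9]
gripper_width: 0.304
```

play_rows(plan="0 0 0 -7 1; 0 0 0 -14 1; 0 0 0 -21 1; 0 0 0 -28 1; 0 0 0 -35 1")

```text
time_s: 1.08
position: [0.568, -0.1752, 0.1959]
eef_rot: [2.562, 1.817, -0.001]
ft_force: [-0.5, -0.2, -0.5]
gripper_width: -0.002
```

play_rows(plan="0 0 0 -7 1; 0 0 0 -14 1; 0 0 0 -21 1; 0 0 0 -21 1")

```text
time_s: 1.42
position: [0.5679, -0.1754, 0.1958]
eef_rot: [-2.183, -2.26, 0.001]
ft_force: [0.3, -0.7, -0.7]
gripper_width: 0.002
```

```bash
python3 - <<'E'
from h import *
from station import r
s=r.observe()
print(R.from_rotvec(s["eef_rot"]).as_matrix().round(3),s["position"],s["qpos"].round(2) if hasattr(s["qpos"],"round") else s["qpos"])
for n in ["scene","wrist"]:
    d=r.snapshot(n); cv2.imwrite(f"pics/{n}1.png",d["color"])
a=cv2.imread("pics/wrist1.png");cv2.imwrite("pics/wrist1c.png",cv2.resize(a,(800,600)))
E
```

```text
[[-0.035  0.999 -0.   ]
 [ 0.999  0.035 -0.   ]
 [-0.    -0.    -1.   ]] [ 0.56792545 -0.17543122  0.19575623] [ 0.48  0.51 -0.4   1.7   0.23  0.98  1.6 ]
```

View pics/wrist1c.png

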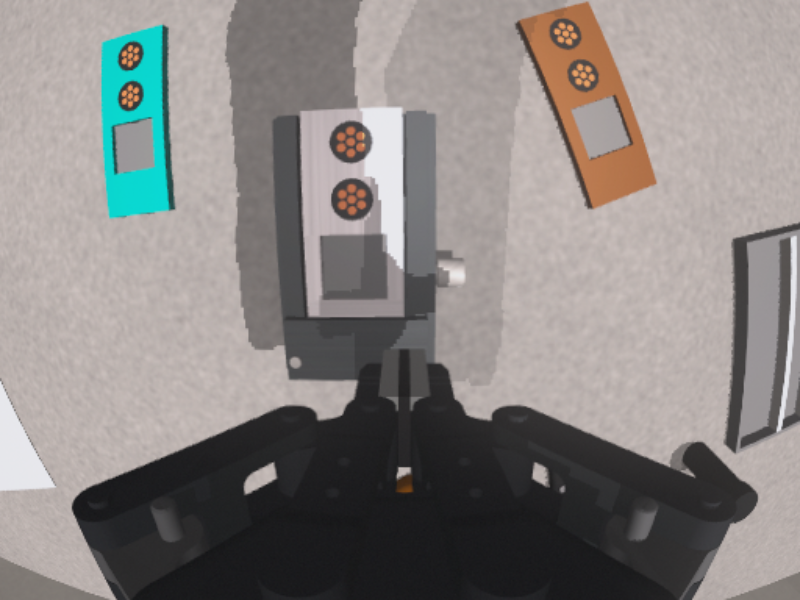

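```bash
python3 - <<'E'
from h import *
from station import r
s=r.observe();d=r.snapshot("wrist")
f=lambda p:np.array(p)*512/800.
for n,p,z in [("rec",[(320,236),(385,233),(388,297),(321,300)],.065),("mounts",[(351,141.5),(351,199.5)],.065),("nose",[(301,111),(402,107)],.065),
 ("edgesL",[(301,111),(308,317)],.065),("edgeR",[(403,107),(405,317)],.065),("lipfront",[(286,318),(435,318)],.074),("railfront",[(274,118),(299,115),(405,111),(434,113)],.067),("railouter",[(274,118),(283,310)],.067)]:
    w=wrist_onz(d,s,f(p),z); print(n,w[:,:2].round(4).tolist(),w.mean(0).round(4), "yaw",np.degrees(np.arctan2(*(w[-1]-w[0])[1::-1])).round(2))
E
```

```text
rec [[0.5407, -0.2251], [0.5383, -0.1861], [0.5774, -0.1836], [0.5804, -0.225]] [ 0.5592 -0.205   0.065 ] yaw 0.05
mounts [[0.4843, -0.207], [0.5187, -0.2065]] [ 0.5015 -0.2068  0.065 ] yaw 0.9
nose [[0.4655, -0.2372], [0.4634, -0.1779]] [ 0.4645 -0.2076  0.065 ] yaw 92.02
edgesL [[0.4655, -0.2372], [0.5917, -0.2336]] [ 0.5286 -0.2354  0.065 ] yaw 1.63
edgeR [[0.4634, -0.1773], [0.5899, -0.1729]] [ 0.5267 -0.1751  0.065 ] yaw 1.97
lipfront [[0.5898, -0.2456], [0.5873, -0.1551]] [ 0.5886 -0.2003  0.074 ] yaw 91.62
railfront [[0.4694, -0.2532], [0.4682, -0.2379], [0.4661, -0.1761], [0.4667, -0.1594]] [ 0.4676 -0.2066  0.067 ] yaw 91.65
railouter [[0.4694, -0.2532], [0.5869, -0.2492]] [ 0.5282 -0.2512  0.067 ] yaw 1.96
```

play_rows(plan="-0.015 -0.006 0.01 0 1; -0.028 -0.012 0.04 0 1; -0.028 -0.012 0.075 0 1; -0.028 -0.012 0.108 0 1; -0.028 -0.012 0.108 0 1")

```text
time_s: 1.98
position: [0.5524, -0.2039, 0.082]
eef_rot: [-2.191, -2.24, 0.009]
ft_force: [-1.4, -0.5, -0.1]
gripper_width: -0.001
```

```bash
python3 - <<'E'
from h import *
from station import r
print(r.observe()["position"])
d=r.snapshot("wrist"); cv2.imwrite("pics/wrist2.png",d["color"][100:340,130:430].repeat(2,0).repeat(2,1))
d=r.snapshot("side"); cv2.imwrite("pics/side2.png",cv2.resize(d["color"][100:235,220:380],None,fx=4,fy=4))
E
```

```text
[ 0.55239192 -0.20387138  0.08196235]
```

View pics/wrist2.png

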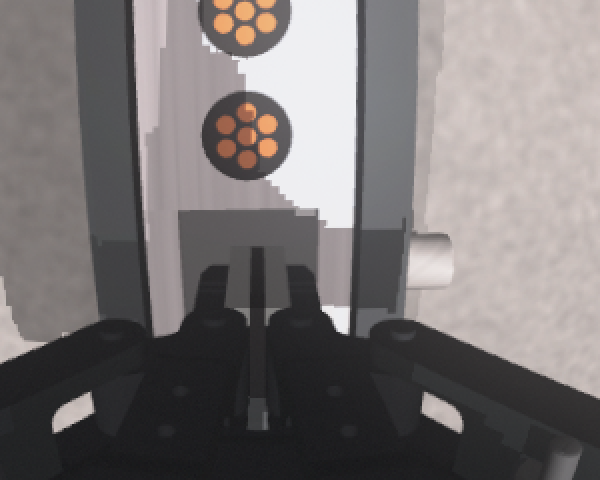

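View pics/side2.png

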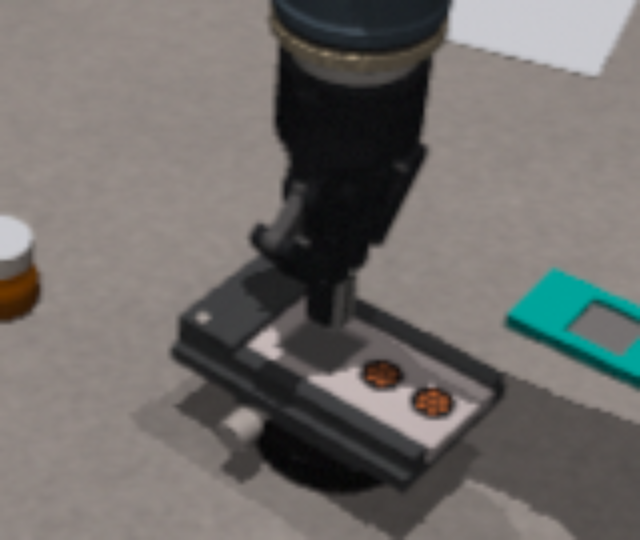

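play_rows(plan="0 0.005 0 0 1; 0 0.005 0.005 0 1; 0 0.005 0.010 0 1; 0 0.005 0.015 0 1; 0 0.005 0.018 0 1")

```text
time_s: 2.5
position: [0.5608, -0.2037, 0.0692]
eef_rot: [-2.194, -2.246, 0.003]
ft_force: [-0.5, 0.6, 0.2]
gripper_width: -0.002
```

```bash
python3 - <<'E'
from h import *
from station import r
s=r.observe();print(s["position"],s["eef_rot"],s["ft_force"])
d=r.snapshot("wrist"); cv2.imwrite("pics/wrist3.png",d["color"][100:340,130:430].repeat(2,0).repeat(2,1))
E
```

```text
[ 0.56078878 -0.20371737  0.06919966] [-2.1941003  -2.24588275  0.00294507] [-0.46084768  0.61478334  0.24165139]
```

View pics/wrist3.png

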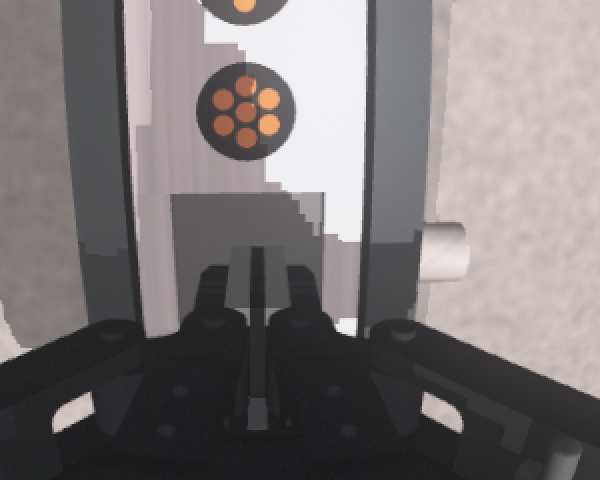

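play_rows(plan="0 -0.002 0.002 0 1; 0 -0.002 0.004 0 1; 0 -0.002 0.006 0 1; 0 -0.002 0.006 0 1; 0 -0.002 0.006 0 1")

```text
time_s: 2.97
position: [0.5584, -0.2037, 0.0626]
eef_rot: [-2.193, -2.245, 0.004]
ft_force: [1.0, 0.8, -0.5]
gripper_width: 0.002
```

play_rows(plan="0 -0.004 0 -0.5 1; 0 -0.008 0 -0.5 1; 0 -0.012 0 -0.5 1; 0 -0.016 0 -0.5 1; 0 -0.02 0 -0.5 1")

```text
time_s: 3.38
position: [0.5382, -0.2042, 0.0629]
eef_rot: [-2.184, -2.255, 0.003]
ft_force: [1.7, 0.2, 0.5]
gripper_width: 0.002
```

```bash
python3 - <<'E'
from h import *
from station import r
s=r.observe();print(s["position"],s["eef_rot"],s["ft_force"])
d=r.snapshot("side"); cv2.imwrite("pics/side3.png",cv2.resize(d["color"][100:235,220:380],None,fx=4,fy=4))
E
```

```text
[ 0.53824862 -0.20417324  0.06286866] [-2.18395962 -2.2551779   0.00295831] [1.71219392 0.17711325 0.50138082]
```

View pics/side3.png

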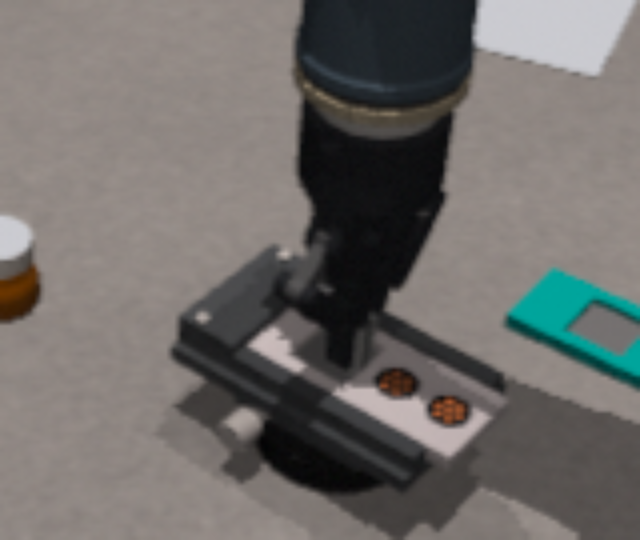

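play_rows(plan="0 -0.004 0 0 1; 0 -0.009 0 0 1; 0 -0.014 0 0 1; 0 -0.019 0 0 1; 0 -0.024 0 0 1")

```text
time_s: 3.85
position: [0.5128, -0.2051, 0.0629]
eef_rot: [-2.184, -2.254, 0.004]
ft_force: [0.8, 0.1, 0.5]
gripper_width: -0.001
```

play_rows(plan="0 -0.005 0 0 1; 0 -0.01 0 0 1; 0 -0.014 0 0 1; 0 -0.018 0 0 1; 0 -0.02 0 0 1")

```text
time_s: 4.27
position: [0.4921, -0.2058, 0.063]
eef_rot: [-2.184, -2.254, 0.005]
ft_force: [0.9, 0.6, -0.2]
gripper_width: -0.0
```

```bash
python3 - <<'E'
from h import *
from station import r
s=r.observe();print(s["position"],s["eef_rot"],s["ft_force"])
d=r.snapshot("side"); cv2.imwrite("pics/side4.png",cv2.resize(d["color"][130:250,250:370],None,fx=5,fy=5))
d=r.snapshot("wrist"); cv2.imwrite("pics/wrist4.png",cv2.resize(d["color"],(800,600)))
E
```

```text
[ 0.49206356 -0.20580493  0.06300729] [-2.18387632 -2.25397296  0.00471199] [ 0.94860137  0.56662729 -0.18530763]
```

View pics/side4.png

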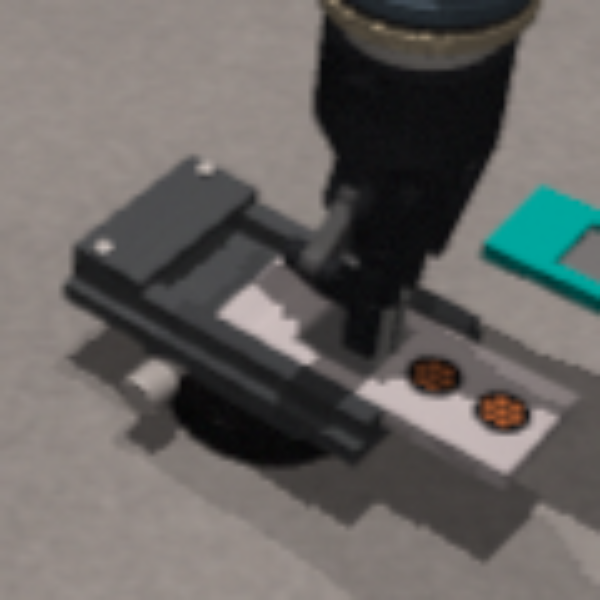

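View pics/wrist4.png

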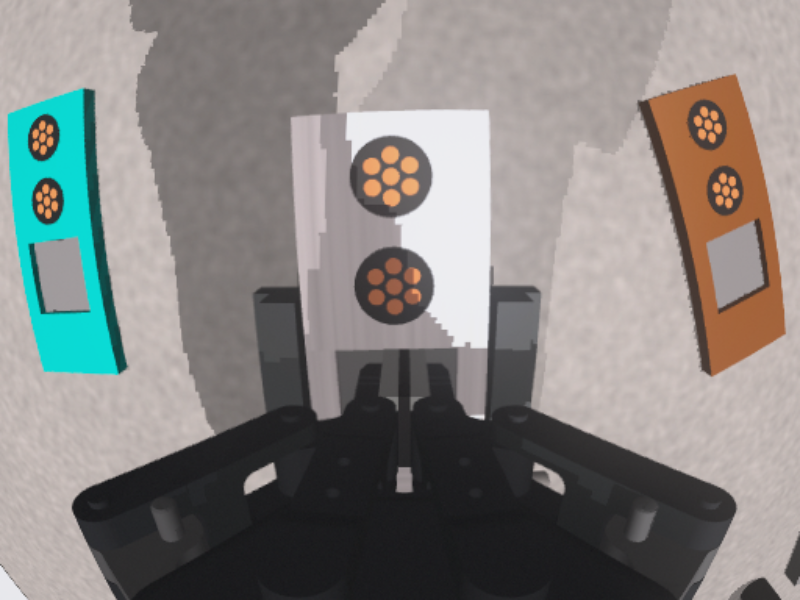

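```bash
python3 - <<'E'
from h import *
from station import r
s=r.observe();d=r.snapshot("wrist")
f=lambda p:np.array(p)*512/800.
for n,p,z in [("mounts",[(391,176),(394,286)],.065),("nose",[(291,116),(489,110)],.065),
 ("railfront",[(254,290),(299,288),(492,288),(540,290)],.067)]:
    w=wrist_onz(d,s,f(p),z); print(n,w[:,:2].round(4).tolist(),w.mean(0).round(4))
E
```

```text
mounts [[0.4282, -0.2105], [0.4622, -0.2086]] [ 0.4452 -0.2096  0.065 ]
nose [[0.4098, -0.2415], [0.4065, -0.1816]] [ 0.4082 -0.2116  0.065 ]
railfront [[0.4643, -0.2533], [0.4632, -0.2384], [0.4613, -0.1781], [0.4614, -0.1624]] [ 0.4626 -0.208   0.067 ]
```

play_rows(plan="0 0.002 -0.01 0 1; 0 0.002 -0.035 0 1; -0.001 0 -0.07 0 0.8; -0.003 -0.025 -0.07 0 0; -0.003 -0.049 -0.07 0 0")

```text
time_s: 4.83
position: [0.445, -0.2106, 0.1347]
eef_rot: [-2.185, -2.257, 0.002]
ft_force: [-0.1, -0.3, -0.6]
gripper_width: 0.418
```

play_rows(plan="0 0 0 0 0; 0 0 0 0 0; 0 0 0 0 0; 0 0 0 0 0; 0 0 0 0 0")

```text
time_s: 5.25
position: [0.4457, -0.2104, 0.1344]
eef_rot: [-2.185, -2.257, 0.002]
ft_force: [-0.8, 1.0, 0.8]
gripper_width: 0.998
```

```bash
python3 - <<'E'
from h import *
from station import r
s=r.observe();print(s["position"],s["eef_rot"],s["ft_force"])
d=r.snapshot("side"); cv2.imwrite("pics/side5.png",cv2.resize(d["color"][100:250,250:400],None,fx=4,fy=4))
d=r.snapshot("wrist"); cv2.imwrite("pics/wrist5.png",cv2.resize(d["color"],(800,600)))
E
```

```text
[ 0.44571388 -0.21038951  0.13439858] [-2.18450664e+00 -2.25738582e+00  1.93858636e-03] [-0.75684059  1.02009187  0.79538068]
```

View pics/side5.png

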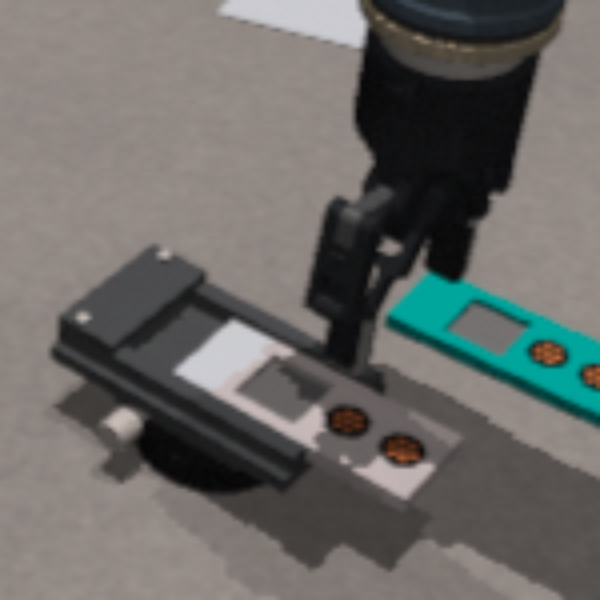

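View pics/wrist5.png

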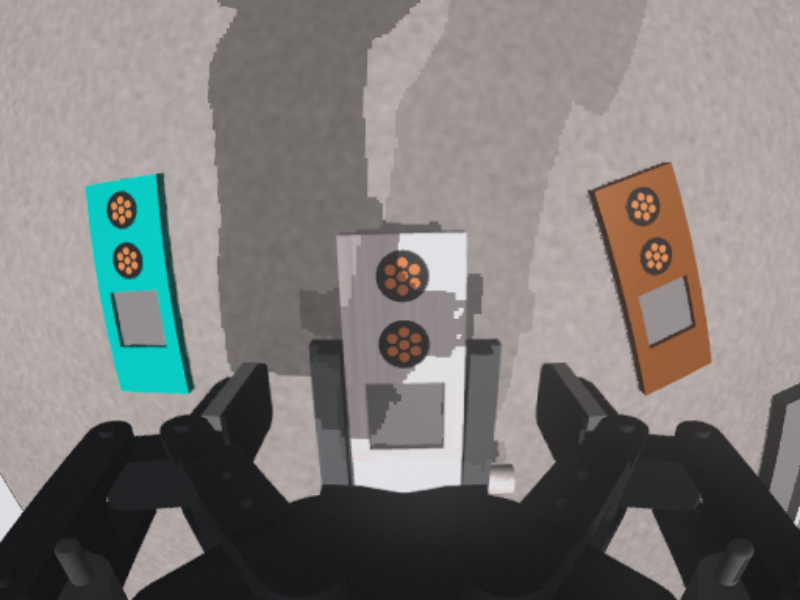

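play_rows(plan="0 -0.004 0.015 0 0; 0 -0.004 0.035 0 0; 0 -0.004 0.055 0 0; 0 -0.004 0.07 0 0; 0 -0.004 0.075 0 0")

```text
time_s: 5.77
position: [0.4406, -0.21, 0.0574]
eef_rot: [-2.182, -2.256, 0.004]
ft_force: [-0.1, -0.1, -0.1]
gripper_width: 0.998
```

```bash
python3 - <<'E'
from h import *
from station import r
s=r.observe();print(s["position"],s["eef_rot"],s["ft_force"])
d=r.snapshot("wrist"); cv2.imwrite("pics/wrist6.png",cv2.resize(d["color"],(800,600)))
E
```

```text
[ 0.44062396 -0.20997502  0.0573584 ] [-2.18185741 -2.25576093  0.0035881 ] [-0.13474527 -0.13531614 -0.0829348 ]
```

View pics/wrist6.png

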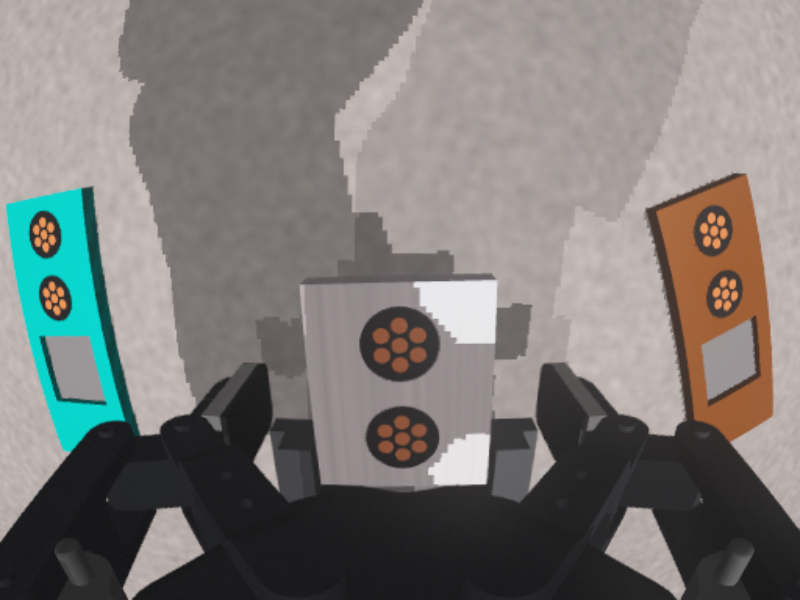

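play_rows(plan="0 0 0.008 0 0; 0 0 0.014 0 0; 0 0 0.018 0 0; 0 0 0.018 0 0.1; 0 0 0.018 0 0.2")

```text
time_s: 6.23
position: [0.4407, -0.21, 0.0396]
eef_rot: [-2.182, -2.256, 0.004]
ft_force: [0.3, -0.5, -0.9]
gripper_width: 0.805
```

play_rows(plan="0 0 0 0 0.25; 0 0 0 0 0.3; 0 0 0 0 0.35; 0 0 0 0 0.4; 0 0 0 0 0.4")

```text
time_s: 6.65
position: [0.4409, -0.2102, 0.0403]
eef_rot: [-2.183, -2.256, 0.003]
ft_force: [-1.2, 0.8, 6.0]
gripper_width: 0.69
```

play_rows(plan="0 0 0 0 0.7; 0 0 0 0 1; 0 0 0 0 1; 0 0 -0.002 0 1; 0 0 -0.004 0 1")

```text
time_s: 7.07
position: [0.4407, -0.2101, 0.0442]
eef_rot: [-2.182, -2.256, 0.004]
ft_force: [-0.5, -0.2, -1.9]
gripper_width: 0.689
```

```bash
python3 - <<'E'
from h import *
from station import r
s=r.observe();print(s["position"],s["eef_rot"],s["ft_force"],s["moment"])
d=r.snapshot("side"); cv2.imwrite("pics/side7.png",cv2.resize(d["color"][100:250,250:400],None,fx=4,fy=4))
d=r.snapshot("wrist"); cv2.imwrite("pics/wrist7.png",cv2.resize(d["color"],(800,600)))
E
```

```text
[ 0.44067424 -0.21012766  0.04423839] [-2.18220822 -2.25605056  0.0037959 ] [-0.52028425 -0.24548064 -1.86425134] [-0.0581909   0.08352891 -0.00539557]
```

View pics/side7.png

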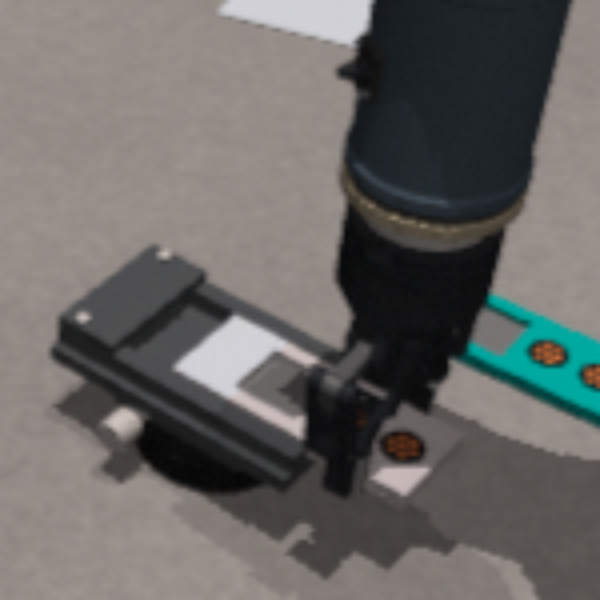

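View pics/wrist7.png

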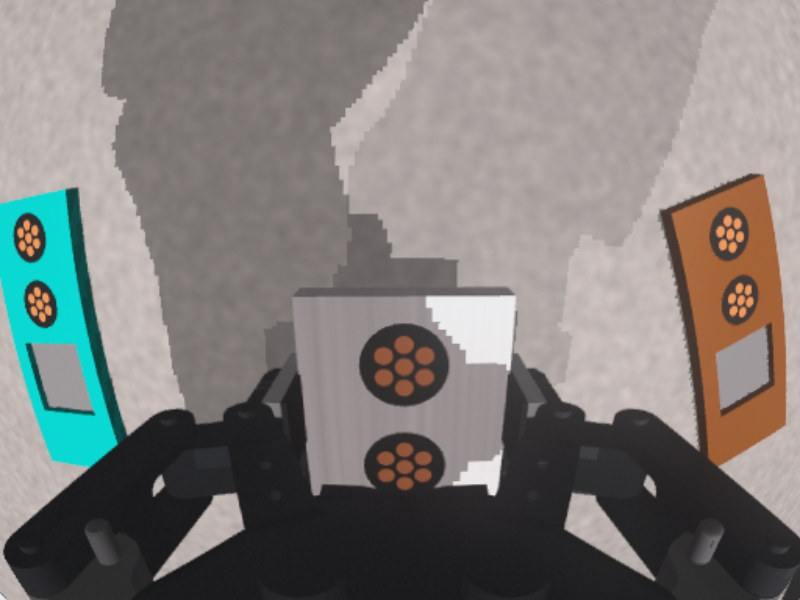

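play_rows(plan="0 0 -0.006 0 1; 0 0 -0.014 0 1; 0 0 -0.024 0 1; 0 0 -0.034 0 1; 0 0 -0.044 0 1")

```text
time_s: 7.58
position: [0.4412, -0.2102, 0.0899]
eef_rot: [-2.183, -2.257, 0.003]
ft_force: [-0.3, -0.2, -2.6]
gripper_width: 0.685
```

play_rows(plan="0 0 -0.012 0 1; 0 0 -0.024 0 1; 0 0 -0.036 0 1; 0 0 -0.042 0 1; 0 0 -0.042 0 1")

```text
time_s: 8.0
position: [0.4421, -0.2106, 0.1337]
eef_rot: [2.184, 2.257, -0.001]
ft_force: [0.3, -0.3, -2.9]
gripper_width: 0.69
```

```bash
python3 - <<'E'
from h import *
from station import r
s=r.observe();print(s["position"],s["eef_rot"],s["ft_force"],s["moment"])
d=r.snapshot("side"); cv2.imwrite("pics/side8.png",cv2.resize(d["color"][80:250,230:400],None,fx=3.5,fy=3.5))
d=r.snapshot("wrist"); cv2.imwrite("pics/wrist8.png",cv2.resize(d["color"],(800,600)))
E
```

```text
[ 0.44206543 -0.21059697  0.13365658] [ 2.18381623e+00  2.25680738e+00 -1.48995507e-03] [ 0.2534692  -0.28412023 -2.88636133] [0.03276809 0.13773352 0.00726006]
```

View pics/side8.png

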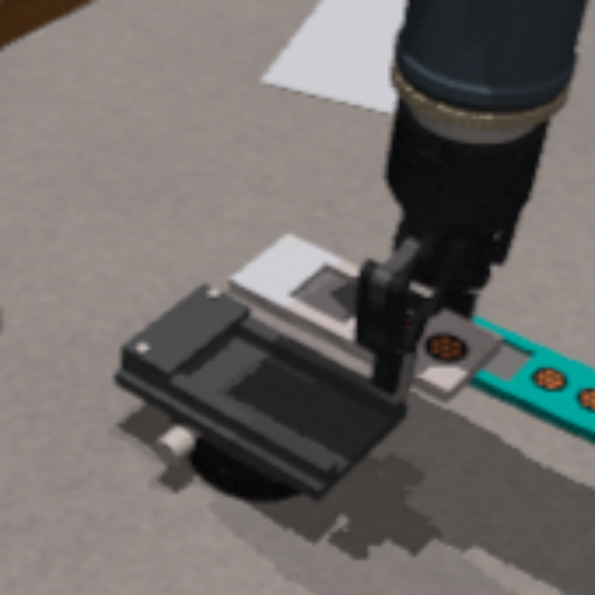

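View pics/wrist8.png

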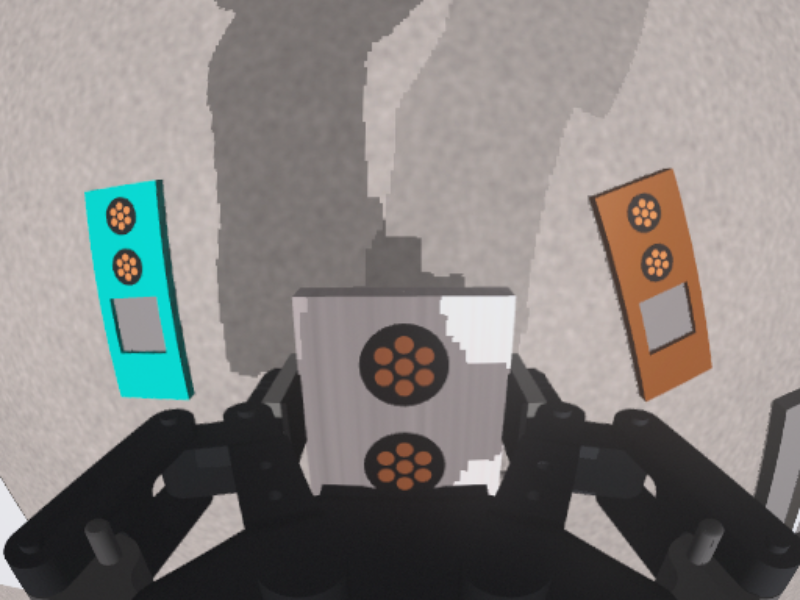

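play_rows(plan="0.008 0.003 0 0 1; 0.025 0.009 0 -1 1; 0.048 0.016 0 -2 1; 0.074 0.025 0 -3 1; 0.1 0.034 0 -4 1")

```text
time_s: 8.52
position: [0.4717, -0.1077, 0.1312]
eef_rot: [-2.102, -2.331, 0.004]
ft_force: [1.0, 0.8, -1.9]
gripper_width: 0.689
```

play_rows(plan="0.025 0.01 0 -1 1; 0.05 0.02 0 -2 1; 0.075 0.03 0 -3 1; 0.1 0.04 0 -4 1; 0.125 0.05 0 -4.5 1")

```text
time_s: 8.93
position: [0.5082, 0.0239, 0.1304]
eef_rot: [-2.007, -2.412, 0.005]
ft_force: [1.3, -0.9, -2.8]
gripper_width: 0.69
```

play_rows(plan="0.025 0.01 0 -1 1; 0.05 0.02 0 -2 1; 0.07 0.025 0 -3 1; 0.085 0.03 0 -4 1; 0.09 0.03 0 -4 1")

```text
time_s: 9.35
position: [0.521, 0.1221, 0.1297]
eef_rot: [-1.914, -2.484, 0.002]
ft_force: [0.5, 0.3, -3.1]
gripper_width: 0.688
```

```bash
python3 - <<'E'
from h import *
from station import r
s=r.observe();print(s["position"],s["eef_rot"],s["ft_force"],s["moment"])
d=r.snapshot("side"); cv2.imwrite("pics/side9.png",cv2.resize(d["color"],(800,600)))
d=r.snapshot("wrist"); cv2.imwrite("pics/wrist9.png",cv2.resize(d["color"],(800,600)))
E
```

```text
[0.52096946 0.12206609 0.12966242] [-1.91375248e+00 -2.48430341e+00  2.45688264e-03] [ 0.49469212  0.26930401 -3.0753499 ] [ 0.05007749  0.06517637 -0.02000253]
```

View pics/side9.png

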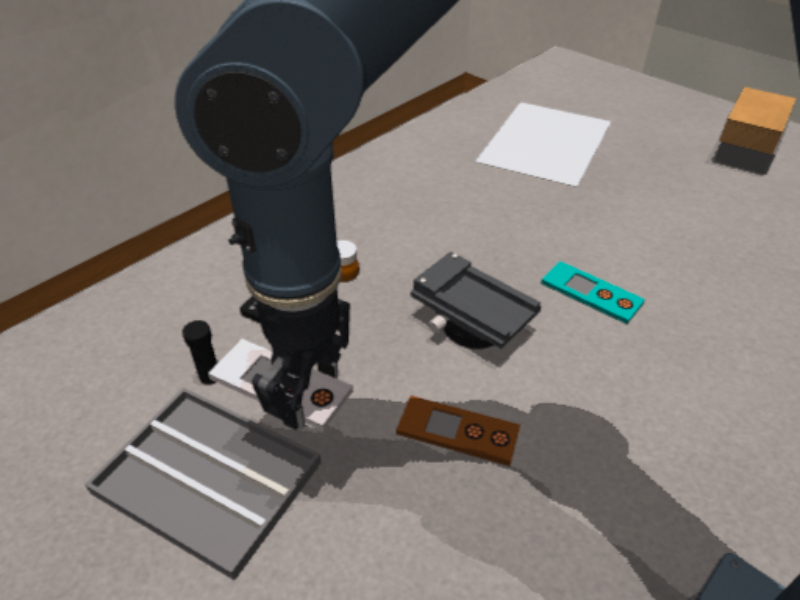

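View pics/wrist9.png

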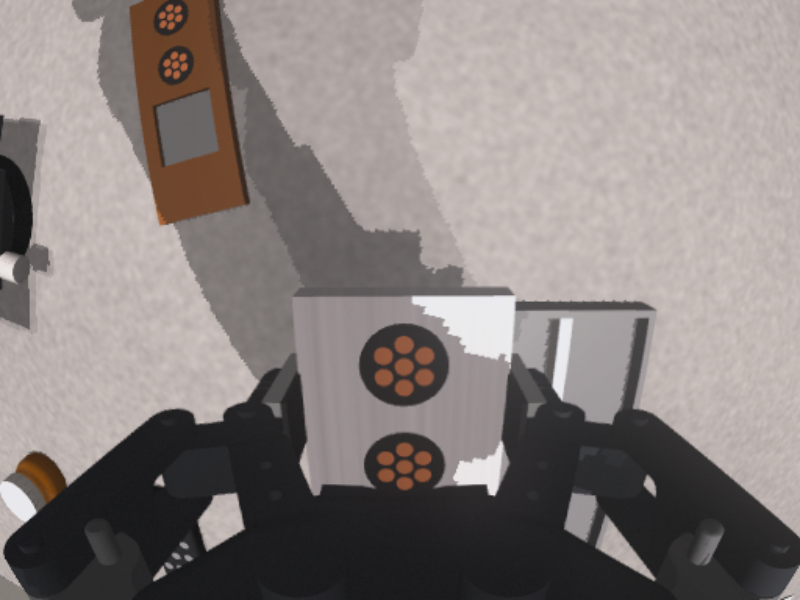

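```bash
python3 - <<'E'
from h import *
a=cv2.imread("pics/scene0.png");c=cv2.resize(a[225:345,265:385],None,fx=5,fy=5,interpolation=cv2.INTER_CUBIC);cv2.imwrite("pics/scene0t.png",c)
E
```

play_rows(plan="0.015 0.014 0 0 1; 0.035 0.033 0 0 1; 0.055 0.052 0 0 1; 0.07 0.067 0 0 1; 0.0785 0.0745 0 0 1")

```text
time_s: 9.87
position: [0.5737, 0.2151, 0.129]
eef_rot: [-1.918, -2.481, 0.005]
ft_force: [-0.3, 0.0, -3.0]
gripper_width: 0.685
```

View pics/scene0t.png

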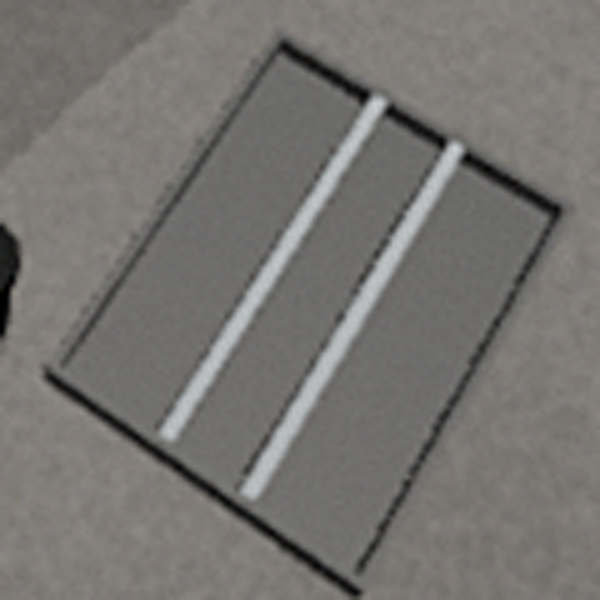

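```bash
python3 - <<'E'
from h import *
from station import r
s=r.observe();print(s["position"],s["eef_rot"],s["ft_force"],s["moment"])
d=r.snapshot("wrist"); cv2.imwrite("pics/wrist10.png",cv2.resize(d["color"],(800,600)))
E
```

```text
[0.57366231 0.21510311 0.12895379] [-1.91824973 -2.48112934  0.00466186] [-3.01793936e-01  8.66243749e-04 -2.98247109e+00] [-0.03552988  0.05862491 -0.06201082]
```

View pics/wrist10.png

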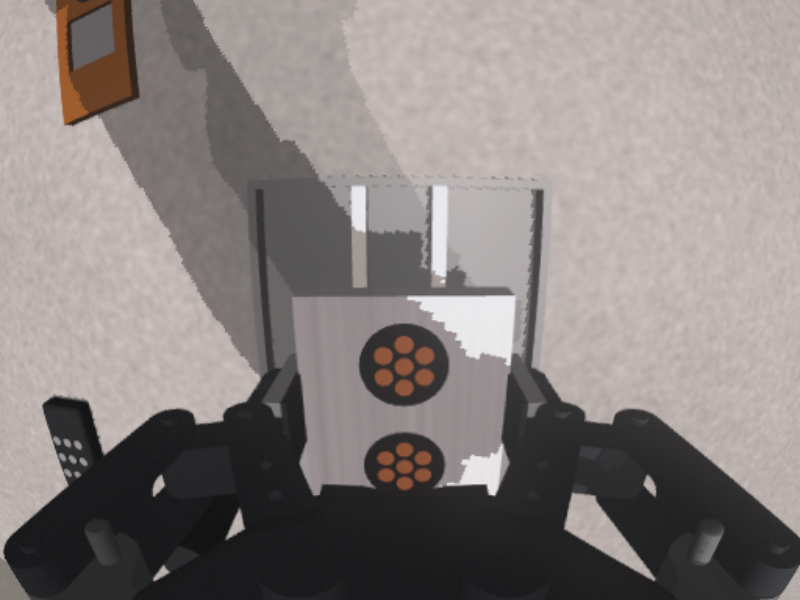

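```bash
python3 - <<'E'
from h import *
from station import r
s=r.observe();d=r.snapshot("wrist")
Rt=R.from_rotvec(s["eef_rot"]).as_matrix()
f=lambda p:np.array(p)*512/800.
for n,p,z in [("rim",[(248,181),(550,181)],.02),("strip ends",[(358.5,186),(439.5,186)],.02),("strip low",[(359.5,286),(438.5,286)],.02),("stripL",[(358.5,186),(359.5,286)],.02),("stripR",[(439.5,186),(438.5,286)],.02),
 ("nose",[(294,296),(515,296)],s["position"][2]+.0247)]:
    w=wrist_onz(d,s,f(p),z); tl=(w-s["position"])@Rt; print(n,w[:,:2].round(4).tolist(),"tool",tl[:,:2].round(4).tolist(),tl.mean(0).round(4))
from types import SimpleNamespace
d=r.snapshot("scene"); q=lambda p:np.array(p)/5.+[265,225]-.4
S=onz(d,q([(378,102),(168,435),(454,147),(250,492)]),.02);print("scene strips",S.round(4).tolist(),S.mean(0))
E
```

```text
rim [[0.5338, 0.1179], [0.4916, 0.2803]] tool [[-0.0857, -0.0631], [0.0821, -0.0629]] [-0.0018 -0.063   0.1093]
strip ends [[0.5228, 0.1794], [0.5118, 0.2216]] tool [[-0.0235, -0.0582], [0.0201, -0.0581]] [-0.0017 -0.0582  0.1093]
strip low [[0.5765, 0.1931], [0.5654, 0.2358]] tool [[-0.0238, -0.0027], [0.0203, -0.0027]] [-0.0018 -0.0027  0.109 ]
stripL [[0.5228, 0.1794], [0.5765, 0.1931]] tool [[-0.0235, -0.0582], [-0.0238, -0.0027]] [-0.0237 -0.0305  0.109 ]
stripR [[0.5118, 0.2216], [0.5654, 0.2358]] tool [[0.0201, -0.0581], [0.0203, -0.0027]] [ 0.0202 -0.0304  0.1092]
nose [[0.5495, 0.1807], [0.5346, 0.2381]] tool [[-0.0285, -0.0327], [0.0308, -0.0326]] [ 0.0012 -0.0327 -0.0245]
scene strips [[0.5234, 0.1772, 0.02], [0.7219, 0.2285, 0.02], [0.5124, 0.2187, 0.02], [0.7109, 0.2707, 0.02]] [0.61714688 0.2237755  0.02      ]
```

play_rows(plan="-0.002 0.003 0.01 0 1; -0.003 0.005 0.035 0 1; -0.003 0.005 0.06 0 1; -0.003 0.005 0.08 0 1; -0.003 0.005 0.09 0 1")

```text
time_s: 10.43
position: [0.5758, 0.208, 0.0355]
eef_rot: [-1.92, -2.478, 0.015]
ft_force: [-0.2, -1.0, -2.8]
gripper_width: 0.686
```

play_rows(plan="0 0 0.002 0 1; 0 0 0.004 0 1; 0 0 0.006 0 1; 0 0 0.006 0 1")

```text
time_s: 10.77
position: [0.5762, 0.208, 0.0302]
eef_rot: [-1.921, -2.478, 0.014]
ft_force: [-0.6, -0.0, -1.9]
gripper_width: 0.687
```

```bash
python3 - <<'E'
from h import *
from station import r
s=r.observe();print(s["position"],s["eef_rot"],s["ft_force"],s["moment"])
d=r.snapshot("wrist"); cv2.imwrite("pics/wrist11.png",cv2.resize(d["color"],(800,600)))
d=r.snapshot("side"); cv2.imwrite("pics/side11.png",cv2.resize(d["color"][190:384,20:280],None,fx=3,fy=3))
E
```

```text
[0.57617676 0.20796032 0.03021869] [-1.92091882 -2.47835959  0.01380657] [-0.58858742 -0.03318797 -1.85582047] [ 0.03868755  0.04099433 -0.00648111]
```

View pics/wrist11.png

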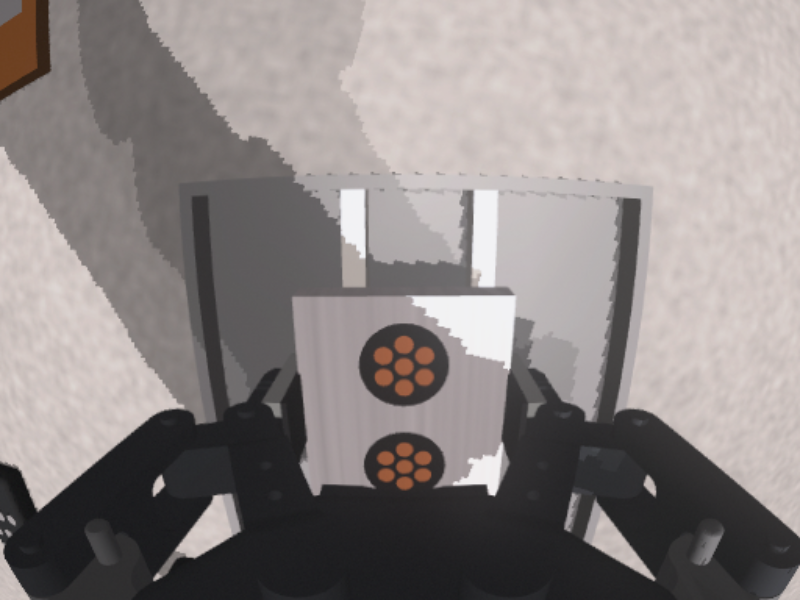

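View pics/side11.png

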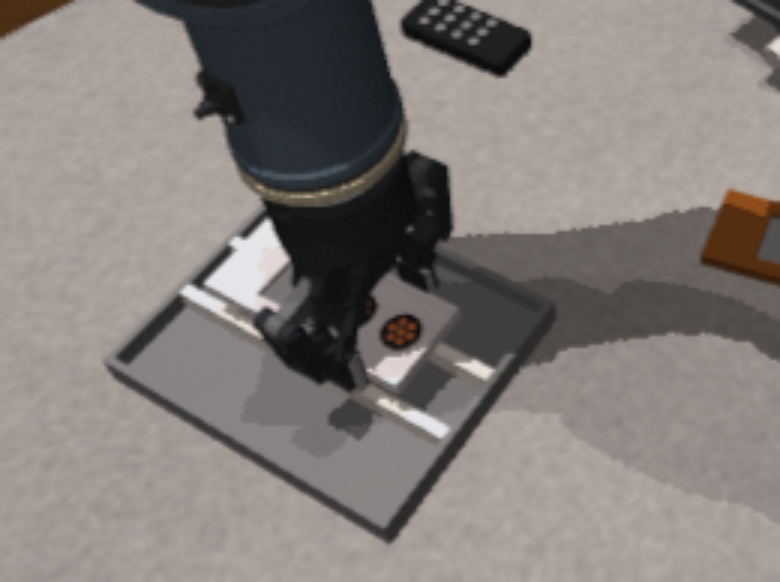

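```bash
cat > m.py <<'E'
from h import *
from station import r
s=r.observe();d=r.snapshot("wrist")
Rt=R.from_rotvec(s["eef_rot"]).as_matrix();print(Rt.round(4))
f=lambda p:np.array(p)*512/800.
for n,p,z in [("rim",[(181,186),(652,187)],.02),("strip ends",[(353.5,190),(485,190)],.02),("strip low",[(354,286),(483.5,286)],.02),
 ("nose",[(294,296),(515,296)],s["position"][2]+.0247)]:
    w=wrist_onz(d,s,f(p),z); tl=(w-s["position"])@Rt; print(n,w[:,:2].round(4).tolist(),"tool",tl[:,:2].round(4).tolist(),tl.mean(0).round(4))
E
python3 m.py
```

```text
[[-2.498e-01  9.683e-01 -9.800e-03]
 [ 9.683e-01  2.497e-01 -3.100e-03]
 [-6.000e-04 -1.030e-02 -9.999e-01]]
rim [[0.5341, 0.1168], [0.4915, 0.2801]] tool [[-0.0781, -0.0635], [0.0907, -0.064]] [ 0.0063 -0.0637  0.0111]
strip ends [[0.5226, 0.1783], [0.5115, 0.2203]] tool [[-0.0156, -0.0593], [0.0278, -0.0595]] [ 0.0061 -0.0594  0.0111]
strip low [[0.5542, 0.186], [0.5431, 0.2289]] tool [[-0.016, -0.0267], [0.0283, -0.0268]] [ 0.0061 -0.0268  0.0108]
nose [[0.552, 0.1726], [0.5372, 0.23]] tool [[-0.0285, -0.0326], [0.0308, -0.0326]] [ 0.0011 -0.0326 -0.0244]
```

play_rows(plan="0.001 0.001 -0.02 0 1; 0.003 0.002 -0.05 0 1; 0.005 0.0036 -0.08 0 1; 0.005 0.0036 -0.09 0 1; 0.005 0.0036 -0.09 0 1")

```text
time_s: 11.33
position: [0.581, 0.2154, 0.1237]
eef_rot: [-1.922, -2.481, 0.005]
ft_force: [0.6, 0.7, -1.8]
gripper_width: 0.691
```

play_rows(plan="0 0 0.004 0 1; 0 0 0.012 0 1; 0 0 0.02 0 1; 0 0 0.028 0 1; 0 0 0.034 0 1")

```text
time_s: 11.75
position: [0.5798, 0.2148, 0.0871]
eef_rot: [-1.921, -2.48, 0.009]
ft_force: [-0.5, 0.4, -2.8]
gripper_width: 0.685
```

play_rows(plan="0 0 0.008 0 1; 0 0 0.016 0 1; 0 0 0.024 0 1; 0 0 0.032 0 1; 0 0 0.036 0 1")

```text
time_s: 12.17
position: [0.5791, 0.2145, 0.0497]
eef_rot: [-1.921, -2.48, 0.011]
ft_force: [-0.8, -0.2, -1.9]
gripper_width: 0.686
```

```bash
python3 - <<'E'
from h import *
from station import r
s=r.observe();print(s["position"],s["eef_rot"],s["ft_force"],s["moment"])
d=r.snapshot("wrist"); cv2.imwrite("pics/wrist12.png",cv2.resize(d["color"],(800,600)))
E
```

```text
[0.57907601 0.21453249 0.04970329] [-1.92060343 -2.47960997  0.0112569 ] [-0.77091321 -0.239119   -1.93410994] [-0.06025222  0.09291896 -0.00883096]
```

View pics/wrist12.png

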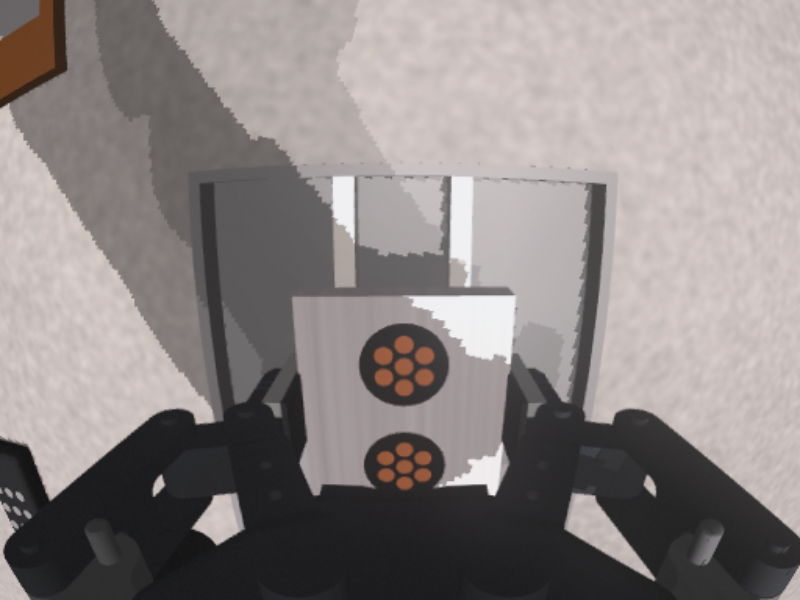

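```bash
sed -i 's/(181,186),(652,187)/(189,173),(617,173)/; s/(353.5,190),(485,190)/(343.5,177),(461,177)/; s/(354,286),(483.5,286)/(345,286),(460,286)/' m.py; python3 m.py
```

```text
[[-2.501e-01  9.682e-01 -9.000e-03]
 [ 9.682e-01  2.500e-01 -2.700e-03]
 [-4.000e-04 -9.400e-03 -1.000e+00]]
rim [[0.5335, 0.116], [0.4913, 0.2795]] tool [[-0.0839, -0.0683], [0.085, -0.0683]] [ 0.0005 -0.0683  0.0301]
strip ends [[0.5224, 0.1778], [0.5116, 0.2198]] tool [[-0.0213, -0.0636], [0.0221, -0.0636]] [ 0.0004 -0.0636  0.03  ]
strip low [[0.5626, 0.1879], [0.5516, 0.2306]] tool [[-0.0216, -0.0221], [0.0225, -0.0221]] [ 0.0004 -0.0221  0.0296]
nose [[0.5547, 0.1787], [0.5398, 0.2361]] tool [[-0.0285, -0.0326], [0.0308, -0.0326]] [ 0.0011 -0.0326 -0.0244]
```

play_rows(plan="0 0 0.008 0 1; 0 0 0.016 0 1; 0 0 0.024 0 1; 0 0 0.031 0 1; 0 0 0.035 0 1")

```text
time_s: 12.68
position: [0.5783, 0.2142, 0.0139]
eef_rot: [-1.92, -2.479, 0.013]
ft_force: [-1.4, -0.2, -2.1]
gripper_width: 0.689
```

play_rows(plan="0 0 0.002 0 1; 0 0 0.004 0 1; 0 0 0.006 0 1; 0 0 0.007 0 1; 0 0 0.007 0 1")

```text
time_s: 13.1
position: [0.5783, 0.2142, 0.0069]
eef_rot: [-1.92, -2.479, 0.013]
ft_force: [-0.2, 0.4, -2.3]
gripper_width: 0.688
```

play_rows(plan="0 0 0.0005 0 1; 0 0 0.001 0 1; 0 0 0.0015 0 1; 0 0 0.0015 0 1")

```text
time_s: 13.43
position: [0.5784, 0.2143, 0.0056]
eef_rot: [-1.92, -2.48, 0.012]
ft_force: [0.1, -0.1, -0.2]
gripper_width: 0.687
```

```bash
python3 - <<'E'
from h import *
from station import r
s=r.observe();print(s["position"],s["eef_rot"],s["ft_force"],s["moment"])
d=r.snapshot("side"); cv2.imwrite("pics/side13.png",cv2.resize(d["color"][230:384,40:220],None,fx=4,fy=4))
E
```

```text
[0.57843982 0.21431773 0.00563319] [-1.92023911 -2.47952998  0.01224633] [ 0.06828698 -0.1134195  -0.16097092] [0.0735418  0.00084576 0.0155684 ]
```

View pics/side13.png

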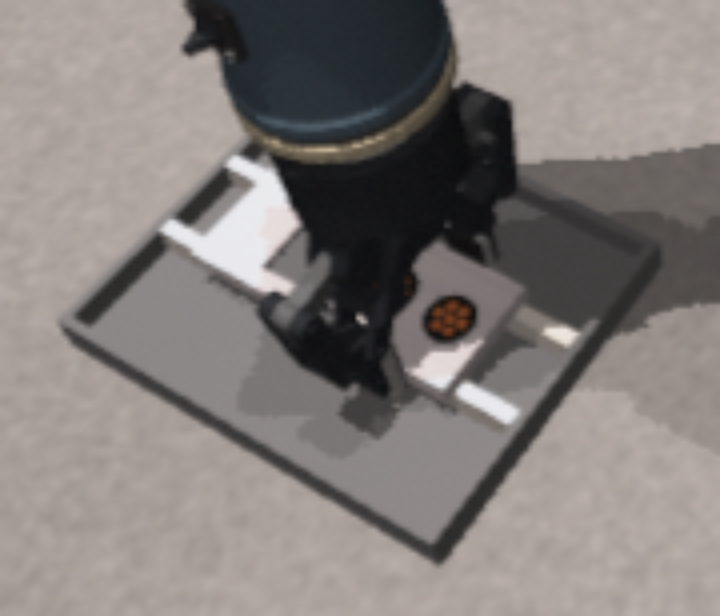

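play_rows(plan="0 0 0.0004 0 1; 0 0 0.0008 0 1; 0 0 0.0008 0 1")

```text
time_s: 13.73
position: [0.5785, 0.2143, 0.0056]
eef_rot: [-1.92, -2.48, 0.012]
ft_force: [-3.1, -1.7, 7.8]
gripper_width: 0.686
```

play_rows(plan="0 0 0 0 0.4; 0 0 0 0 0.3; 0 0 0 0 0.25; 0 0 0 0 0.2; 0 0 0 0 0.1")

```text
time_s: 14.15
position: [0.5786, 0.2144, 0.0055]
eef_rot: [-1.921, -2.48, 0.012]
ft_force: [-0.1, -0.4, 0.8]
gripper_width: 0.895
```

play_rows(plan="0 0 0 0 0.05; 0 0 0 0 0; 0 0 0 0 0; 0 0 0 0 0")

```text
time_s: 14.48
position: [0.5786, 0.2144, 0.0055]
eef_rot: [-1.921, -2.48, 0.011]
ft_force: [0.5, 0.3, 0.2]
gripper_width: 0.996
```

```bash
python3 - <<'E'
from h import *
from station import r
s=r.observe();print(s["position"],s["eef_rot"],s["ft_force"],s["moment"])
d=r.snapshot("side"); cv2.imwrite("pics/side14.png",cv2.resize(d["color"][230:384,40:220],None,fx=4,fy=4))
d=r.snapshot("wrist"); cv2.imwrite("pics/wrist14.png",cv2.resize(d["color"],(800,600)))
E
```

```text
[0.57864206 0.21442471 0.00551715] [-1.92060949 -2.47978347  0.01145373] [0.53272718 0.25011238 0.24990249] [-0.02497564  0.02561643 -0.00253231]
```

View pics/side14.png

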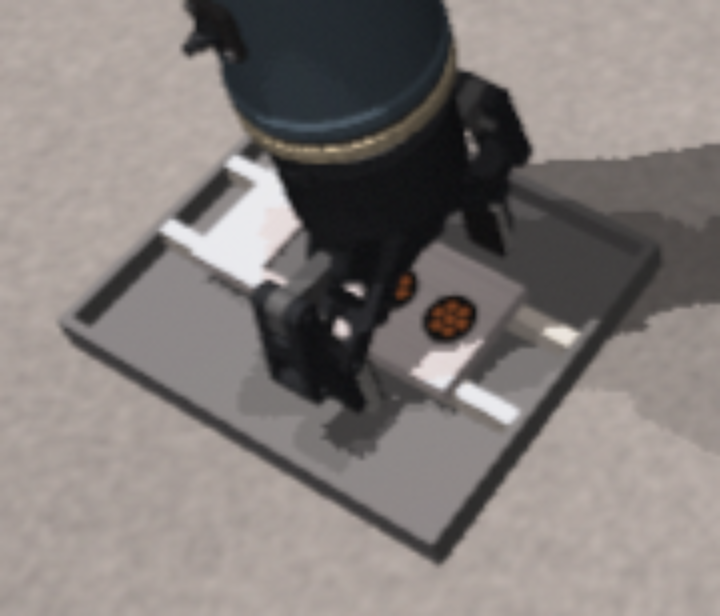

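View pics/wrist14.png

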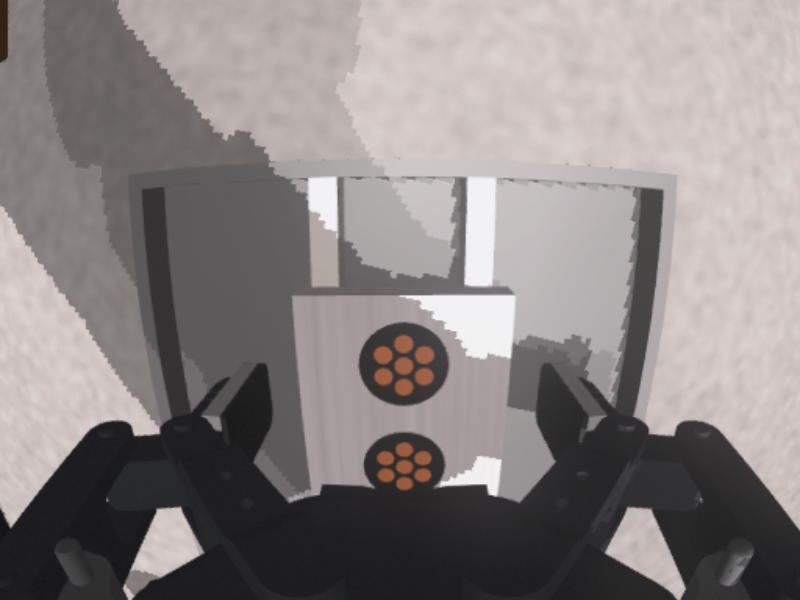

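Released without the carrier moving. Now retreat straight up, then back out of the way.

play_rows(plan="0 0 -0.008 0 0; 0 0 -0.025 0 0; 0 0 -0.05 0 0; 0 0 -0.085 0 0; 0 0 -0.12 0 0")

```text
time_s: 15.0
position: [0.5789, 0.2146, 0.1269]
eef_rot: [-1.92, -2.479, 0.013]
ft_force: [1.3, 0.1, 0.0]
gripper_width: 1.001
```

play_rows(plan="-0.03 0 -0.03 0 0; -0.07 0 -0.04 0 0; -0.11 0 -0.04 0 0; -0.15 0 -0.04 0 0; -0.18 0 -0.04 0 0")

```text
time_s: 15.42
position: [0.6251, 0.0361, 0.168]
eef_rot: [-1.924, -2.478, 0.014]
ft_force: [0.0, -0.3, -0.3]
gripper_width: 0.999
```

play_rows(plan="0 0 0 0 0; 0 0 0 0 0")

```text
time_s: 15.58
position: [0.6255, 0.0328, 0.1686]
eef_rot: [-1.931, -2.474, 0.015]
ft_force: [0.1, 0.4, -0.3]
gripper_width: 1.002
```

```bash
python3 - <<'E'
from h import *
from station import r
s=r.observe();print(s["position"],s["ft_force"],s["time_s"])
d=r.snapshot("side"); cv2.imwrite("pics/side15.png",cv2.resize(d["color"],(800,600)))
cv2.imwrite("pics/side15t.png",cv2.resize(d["color"][230:384,40:220],None,fx=4,fy=4,interpolation=cv2.INTER_CUBIC))
E
```

```text
[0.62547524 0.03278448 0.16859098] [ 0.08044036  0.44373357 -0.33824767] 15.5833
```

View pics/side15.png

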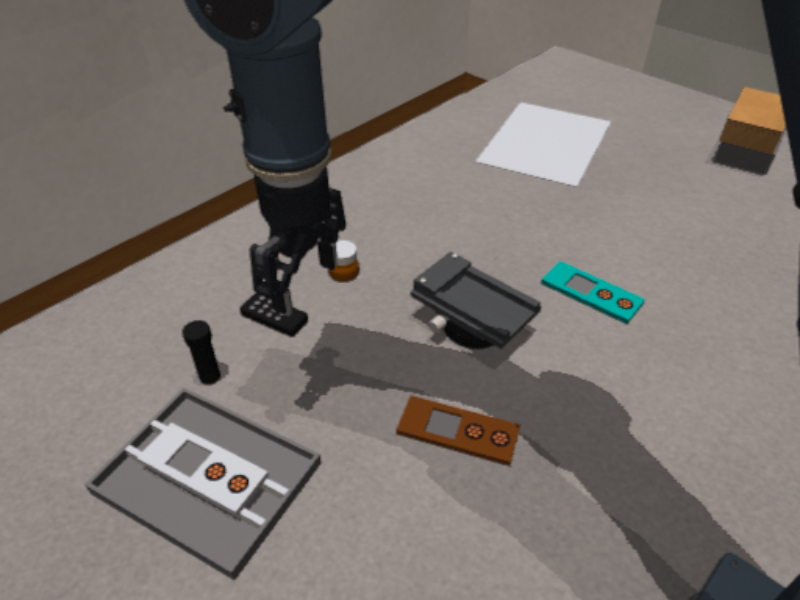

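View pics/side15t.png

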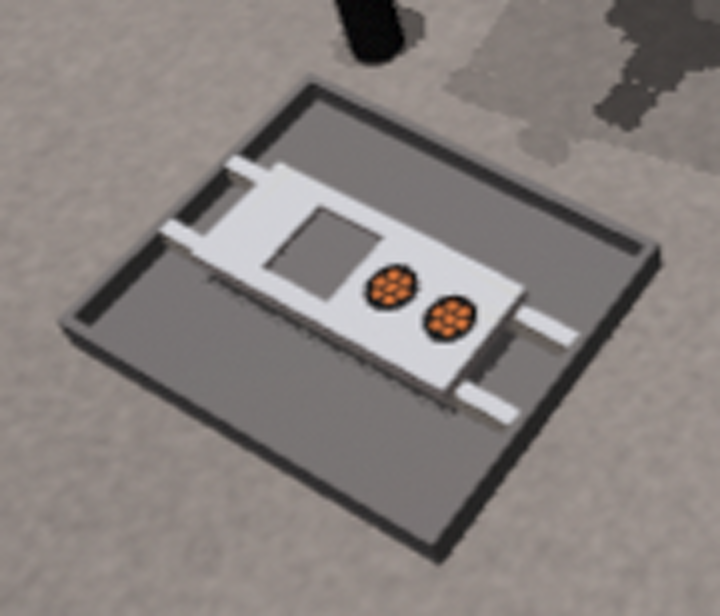

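```bash
python3 - <<'E'
from h import *
from station import r
d=r.snapshot("side"); t=lambda p:np.array(p)/4.+[40,230]-.4
C=onz(d,t([(277,165),(525,292),(445,388),(193,252)]),.03)
T=onz(d,t([(310,78),(660,248),(435,555),(62,325)]),.02)
S=onz(d,t([(232,163),(572,340),(168,228),(512,416)]),.02)
ex=(S[0]+S[2]-S[1]-S[3]);ex/=np.linalg.norm(ex);ey=np.array([-ex[1],ex[0],0])
cx=(C[0]+C[3]-C[1]-C[2])
print(C.mean(0),T.mean(0),S.mean(0))
for q in (T,S): print("offset along,across mm",((C.mean(0)-q.mean(0))@np.c_[ex,ey]*1000).round(1))
print("yaw diff",np.degrees(np.arctan2(cx@ey,cx@ex)), np.linalg.norm(cx)/2)
E
```

```text
[0.61578451 0.2283339  0.03      ] [0.61221236 0.22819271 0.02      ] [0.61533234 0.22721356 0.02      ]
offset along,across mm [ 3.5 -0.8]
offset along,across mm [0.7 1. ]
yaw diff 0.23423287776120053 0.14928043130196197
```

Carrier is centred to within a few millimetres, flat and aligned; handing in.

```bash
python3 -c "
from station import r
print(r.finish_job())"
```

```text
the job is handed in; nothing more can be done
None
```

The carrier now lies flat and lengthwise along the middle of the two rest strips in the tray, mounts up, released and at rest. I handed the job in at about 15.6 s of the 58 s allowed.

- **How it was done:** I pulled the carrier about 56 mm forward with the shut fingertips in its recess. I then gripped the overhanging front by its sides, lifted it clear and carried it to the tray. After one re-aim over the strips, I set it down and opened the gripper.
- **Forces:** The highest wrist-force reading was about 8 N, when pressing lightly onto the strips just before release. The stage pull read under 2 N, and closing the grip read 6 N. These are readings at the end of each move, not a continuous record.
- **Final position (side camera):** The carrier is within about 1 mm of the middle across the strips, with a heading error of about 0.2°. Lengthwise the two estimates disagree: 0.7 mm off by the strip ends, 3.5 mm off by the rim corners.
- **Bystanders:** In the last picture the torch, handset and jar are upright and where they were at the start, judged by eye. The gripper was clear of everything.
- **Tool tilt:** The tool was tilted about 0.7° at set-down, so the rear end touched first by roughly 1 mm. I pressed the carrier level before releasing it, and it did not visibly move when the gripper opened.

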